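# Peel the top specimen tray off a clamped nest and show it over the light panel

## Robot

A 7-joint arm with a two-finger parallel gripper is mounted at the origin on the work surface. World frame = base frame: x ahead of the robot, y to its left, z up, the work surface at z = 0. Lengths are in m, angles in rad, forces in N, time in s.
With the tool pointing down it reaches from about 0.4 to 0.875 m from the base axis. Payload 6.5 kg.
Tool frame: the origin (TCP) lies on the centre line of the jaws, within the pads' length; the fingertips stand 19 mm ahead of it and the grasp point (between the pads) is the TCP; z points along the fingers, y is the direction in which the jaws open and shut (so a half turn about z gives the same grasp; the last joint's range is limited). The gripper opens to 85 mm and grips with 20 to 120 N. Pads are 22 mm wide; open, the fingers measure 114 mm over their backs; the gripper's body (76 mm by 85 mm) begins 54 mm behind the grasp point. The pads swing forward as they close: fully open they stand 13 mm farther back than shut.
Start: joints at [1.072, 0.536, -0.004, 1.538, 0.003, 1.067, -0.071], TCP at [0.273, -0.59, 0.25] pointing down, gripper open.
Joint ranges: [-2.7, 2.7], [-0.37, 2.16], [-1.27, 1.26], [0.24, 2.4], [-1.31, 4.45], [0.19, 1.91], [-2.76, 2.76]. Speed limits (rad/s): [2.39, 2.39, 3.14, 3.14, 3.14, 3.14, 3.14].

## Interface

Orientations are given as a rotation vector (axis times angle).
In Python, from cell import robot gives the robot as it stands.
- The arm moves only by the shell command python3 -m crank 'ROWS'. ROWS is JSON, a list of rows, each a list of 7 numbers: the shift along the tool's x, y, z in cm, then the turn, a rotation vector about the tool's x, y, z in rad, then the closure, from -1 (fully open) to 1 (shut). A call has 1 to 8 rows; each row shifts and turns the commanded pose from where the row before left it, along the tool's axes as they then stand; what a row does not reach is not made up. A row lasts 1/10 s, in which the tool goes at most 50 mm and 8.59 degrees, less where a joint would pass 70% of its speed; a pose out of reach is approached as far as the arm can. A call with a gripper value outside its range is refused whole. The fingers move at their own pace and stop on an object; the grip force is fixed at half the most. Time passes only in rows, so rows that do not move let the fingers close. It gives the time, the measured TCP pose, the force and the opening at its end, in the units of the state.
- robot.get_state(): the state, without advancing time (a new reading comes with each control period).
- robot.capture(name): name is "side" or "top"; returns a dict with "frame" (384x512x3 uint8, blue, green, red), "K" (3x3 intrinsics, pixels), "R" (3x3) and "t" (3): a world point X has camera coordinates R X + t. Camera axes: x right, y down, z forward; pixel columns grow to the right and rows downward; lengths in m; the calibration is good to about 2 mm. A picture is of the moment at which its call begins. There is no depth.
- robot.close_job(): hands the job in, once; it reports no verdict.
Trained networks look in a picture, given as the dict that the camera call returned (one of the last four; its "shot" number tells which), for a name from the list of things; names that differ only in an ending like _2 or _b are one class to them, and where a whole thing is asked for, a point or a joint stands for the part that bears it (a point fixed in the world has none). Each returns a list of dicts, best first, with "p" (0 to 1); they miss things now and then, are a little off and sometimes report something else, mostly with a low value. They report only what shows in the picture. A call takes as long as a camera call. They do not tell look-alikes from the thing itself.
- robot.look_for(name, picture): "position" ([row, column] in pixels, amid what is visible of it).
The state is a dict: "t": time; "joint_positions": joint angles; "qd": joint speeds; "tau": joint torques, N m; "ee_pos": TCP position; "ee_rot": TCP orientation; "wrist_force": force on the tool from outside, world axes, zero at the start; "torque": the same for the moment, N m; "width": opening from 0.0 (shut) to 1.0 (fully open).
Only numpy, scipy, OpenCV 4.12 (cv2) and the standard library are available. Lean on these libraries where they do the work, as an engineer would, in place of code of your own. Each camera call takes 0.05 s, during which the arm holds its last target.

## Task

Turn the blue-barred sleeve of the clamp clockwise (seen from above) all the way to its stop so that both jaws hold the dark grey lower tray. Then peel the white specimen tray off it by tilting it: raise the corner with the blue tab first, by about 2 cm, while the opposite corner still rests, leaving the lower tray flat in the closed clamp. Finish while still holding the white tray in the gripper, motionless and roughly level, with its middle about 10 cm above the middle of the light panel; leave the dish, the jar and the forceps alone.

Things in the scene. Friction and masses are not known exactly. Their poses are not given: they have to be found in the camera images.
- fixture: Grey clamp plate fixed to the bench, 235 x 230 x 14 mm thick. Origin: on the bench under the middle of the tray seat; the plate's top is 14 mm above it. z up. The sleeve stands 125 mm from the origin along its -x; the two jaws lie left and right of the seat and close along its y. Jaw tops are 15 mm above the plate's top. Its x axis points away from the robot, within 0.4 rad.
- sleeve (a joint): Angle of the clamp's sleeve in rad: 0 open, 1.4 at the stop; it grows clockwise seen from above, starts between 0 and 0.3, and stays where it is left. Turning it drives both jaws together, 8 mm per rad each; their sprung rubber pads meet the lower tray at about 1.0 rad and press with about 7 N each at the stop. It takes up to about 0.3 N m.
- sleeve_bar (a point): Middle of the blue grip bar on top of the sleeve, on the turning axis, 51 mm above the bench. The bar is 46 mm long, 14 mm wide and 26 mm high (from 38 to 64 mm above the bench), on an aluminium disc of 27 mm radius. This frame turns with the sleeve (z up); the bar's long direction lies 0.68 rad anticlockwise of this frame's x axis.
- lower_tray: Dark grey loose tray, 90 (x) x 120 (y) x 28 mm high, 0.3 kg, lying on the clamp plate between the jaws. Origin: centre of its underside, z up. Four orange sprung snaps on its two long sides (x = +-48 mm, y = +-40 mm) hook 2 mm over the edge of the white tray's flange, rising to 41 mm above its underside; each lets go at about 2 N upward pull, when the edge has risen some 4 mm.
- top_tray: White formed tray with six pockets, about 0.06 kg, nested in the grey one. Its flange is 90 (x) x 120 (y) x 4 mm thick and rests on the grey tray's rim; the pocket part hangs 10 mm below the flange with 1.5 mm of play all round; pulled sideways against the snaps it jams, so the corner wants to swing up about the opposite corner. Origin: centre of the flange's underside, z up through the tray. The blue tab stands on the corner at +x, +y.
- tab_top (a point): Middle of the upper edge of the white tray's upright blue tab, at (34, 45.3, 38) mm in the white tray's frame. The tab is a plate 10 mm thick and 24 mm wide, rising 34 mm above the flange's top. Its width runs along the tray's diagonal (0.927 rad anticlockwise of the tray's x axis), so it is pinched across that diagonal. Axes as the white tray's.
- tab_corner (a point): Underside of the white tray's flange at the corner by the tab, (45, 60, 0) mm in the white tray's frame.
- far_corner (a point): Underside of the white tray's flange at the corner opposite to the tab, (-45, -60, 0) mm in the white tray's frame.
- panel_center (a point): Middle of the upper face of the light panel: a fixed black-framed slab with a bright white face, 170 x 150 mm, its face 13 mm above the bench.
- jaw_left_pad: Black rubber pad of the jaw on the clamp's +y side, 60 mm long, 12 mm high. Origin: middle of its gripping face's foot.
- jaw_right_pad: Black rubber pad of the jaw on the clamp's -y side, like the other.
- petri_dish: Bystander: clear round dish, 90 mm across, 14 mm high. Origin under its centre.
- jar: Bystander: jar 60 mm across, 75 mm high. Origin under its centre.
- forceps: Bystander: flat steel forceps, about 120 mm long and 5 mm thick, lying on the bench. Origin under its middle.
Not all that is in view belongs to the job. Several things have the shape of the top_tray; the one meant has the colours described above. There is more than one size of the lower_tray; the job needs the middle-sized.

How it is judged:
By the outcome, as a careful person would: the job done as asked, in the order asked, and still so for the second after the job is handed in, while the arm keeps its last pose, push and grip.
It also fails if it takes over 51 s, if anything falls off the work surface, if the arm or the gripper's body presses on something with over 40 N, if the wrist force passes 120 N, or if a joint passes its speed limit or range.

## Working session

There is one attempt and no reset: what is moved stays moved. The work goes in short steps, Python scripts to look and compute and a shell command to move; the robot and the scene stay as the last step left them, time stands still between calls to the robot, and variables do not carry over. Pictures are saved under pics/ and viewed, and the job is handed in when it is done.

```bash
ls; mkdir -p pics
cat > h.py <<'E'
import numpy as np, cv2, json, pickle
from scipy.spatial.transform import Rotation as Ro
from cell import robot
def snap(n,name):
    p=robot.capture(n); cv2.imwrite('pics/'+name+'.png',p['frame']); pickle.dump(p,open('pics/'+name+'.pkl','wb')); return p
def proj(p,X):
    X=np.atleast_2d(X); c=X@np.array(p['R']).T+np.array(p['t']); u=c@np.array(p['K']).T; return u[:,:2]/u[:,2:]
def ray(p,rc,z):
    R=np.array(p['R']);t=np.array(p['t']);C=-R.T@t
    d=R.T@np.linalg.inv(p['K'])@np.array([rc[1],rc[0],1.]); return C+d*(z-C[2])/d[2]
E
python3 - <<'E'
from h import *
s=robot.get_state(); print({k:np.round(v,3).tolist() for k,v in s.items()})
for n in ('top','side'):
    p=snap(n,n+'0')
    for k in ['sleeve_bar','fixture','lower_tray','top_tray','tab_top','jaw_left_pad','jaw_right_pad','panel_center']:
        try: print(n,k,[(np.round(d['position']).tolist(),round(d['p'],2)) for d in robot.look_for(k,p)][:5])
        except Exception as e: print(k,e)
    print(np.round(-np.array(p['R']).T@p['t'],3))
E
```

```text
pics
{'t': 0.0, 'joint_positions': [1.072, 0.537, -0.004, 1.539, 0.003, 1.067, -0.071], 'qd': [0.001, -0.001, 0.0, 0.001, -0.0, 0.0, -0.0], 'tau': [-0.0, -58.342, 1.049, -25.911, 0.012, 0.01, 0.0], 'ee_pos': [0.272, -0.59, 0.249], 'ee_rot': [-3.067, -0.674, 0.001], 'wrist_force': [-0.545, 0.052, -0.202], 'torque': [-0.031, 0.069, 0.009], 'width': 1.003}
top sleeve_bar [([238.0, 213.0], 0.6)]
top fixture [([227.0, 211.0], 0.68)]
top lower_tray [([142.0, 135.0], 0.74), ([179.0, 110.0], 0.68), ([280.0, 333.0], 0.55), ([237.0, 213.0], 0.55), ([217.0, 190.0], 0.43)]
top top_tray [([228.0, 114.0], 0.95), ([130.0, 184.0], 0.71), ([176.0, 109.0], 0.29)]
top tab_top [([197.0, 200.0], 0.86), ([129.0, 186.0], 0.62), ([227.0, 110.0], 0.56)]
top jaw_left_pad [([208.0, 181.0], 0.48)]
top jaw_right_pad []
top panel_center [([200.0, 311.0], 0.78), ([202.0, 199.0], 0.31), ([239.0, 215.0], 0.22)]
[0.414 0.002 1.136]
side sleeve_bar [([224.0, 284.0], 0.8)]
side fixture [([249.0, 268.0], 0.59)]
side lower_tray [([293.0, 161.0], 0.84), ([249.0, 244.0], 0.78), ([230.0, 244.0], 0.65)]
side top_tray [([231.0, 245.0], 0.93), ([251.0, 161.0], 0.92), ([321.0, 269.0], 0.91)]
side tab_top [([248.0, 160.0], 0.78), ([230.0, 244.0], 0.62), ([326.0, 270.0], 0.59)]
side jaw_left_pad []
side jaw_right_pad []
side panel_center [([173.0, 249.0], 0.56)]
[0.467 0.989 0.812]
```

View pics/top0.png

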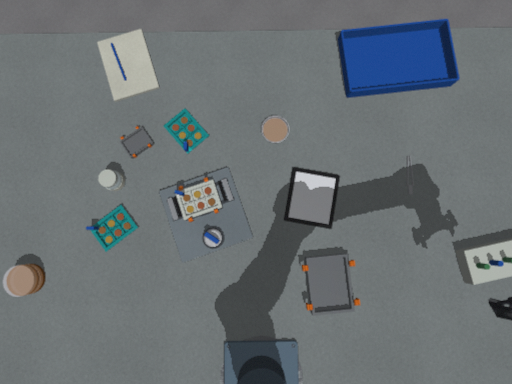

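View pics/side0.png

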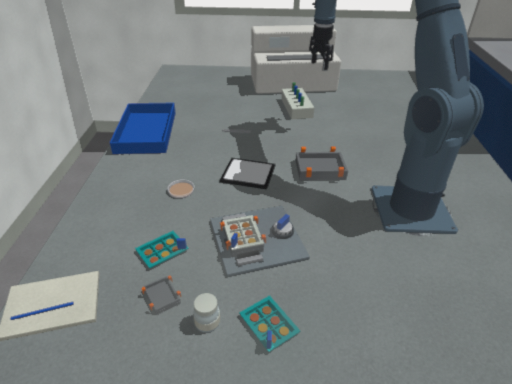

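Run:
```python
import cv2
a=cv2.imread('pics/top0.png')[160:290,140:270]; cv2.imwrite('pics/top0c.png',cv2.resize(a,None,fx=4.5,fy=4.5,interpolation=cv2.INTER_CUBIC))
a=cv2.imread('pics/side0.png')[170:340,180:360]; cv2.imwrite('pics/side0c.png',cv2.resize(a,None,fx=3.5,fy=3.5,interpolation=cv2.INTER_CUBIC))
```

```text
(no output)
```

View pics/top0c.png

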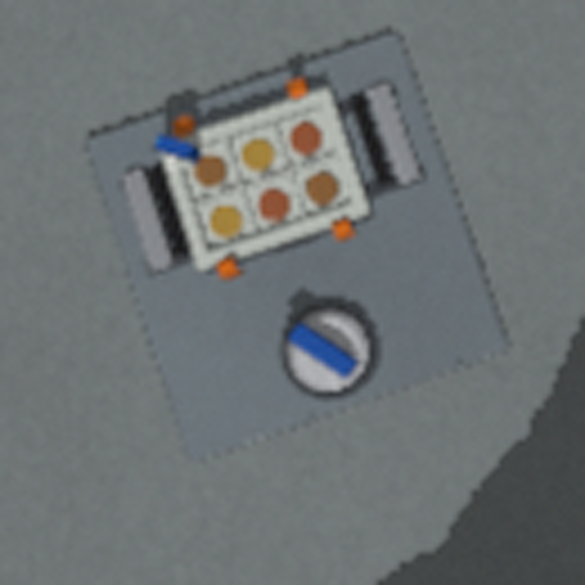

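View pics/side0c.png

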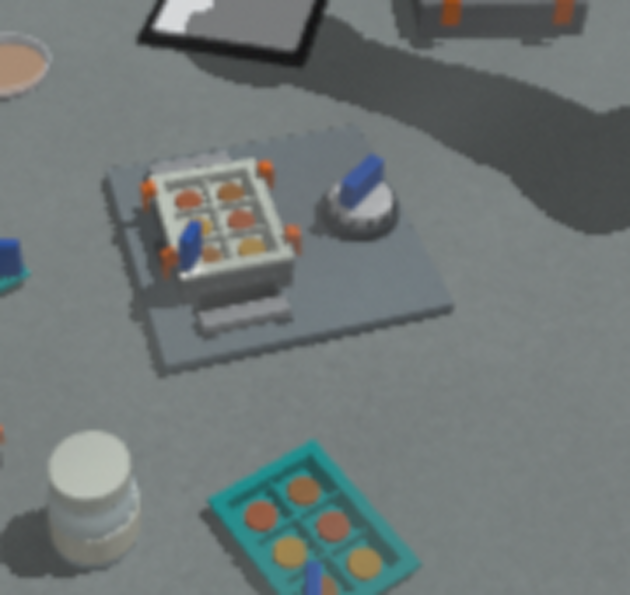

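Candidates for the white tray: white one at top px (199,200) in the clamp; teal ones at (186,130) and (114,228). The white one with blue tab (180,193), nested in the mid-sized dark tray in the clamp, is meant (crop confirms). The other grey trays are small (137,142) and large (330,282). The bar is at (212,238), the panel at (312,198).

```bash
cat > fit.py <<'E'
from h import *
from scipy.optimize import least_squares
T=pickle.load(open('pics/top0.pkl','rb'));S=pickle.load(open('pics/side0.pkl','rb'))
tc=lambda a:np.array(a)/4.5+[139.6,159.6]
sc=lambda a:np.array(a)/3.5+[179.6,169.6]
def tf(q,P): c,s=np.cos(q[2]),np.sin(q[2]); P=np.atleast_2d(np.array(P,float)); return np.c_[q[0]+c*P[:,0]-s*P[:,1],q[1]+s*P[:,0]+c*P[:,1],P[:,2]]
# plate corners order: +x+y, +x-y, -x-y, -x+y
tp=tc([(90,133),(397,30),(510,345),(200,460)])
sp=sc([(163,373),(107,172),(452,307)])   # +x+y,+x-y,-x+y
def plate(q): hx,hy=.1175,.115; return tf(q[:3],[(q[3]+hx,hy,.014),(q[3]+hx,-hy,.014),(q[3]-hx,-hy,.014),(q[3]-hx,hy,.014)])
bar_t=tc([(323,350)]); bar_s=sc([(363,181)])
def r(q):
    P=plate(q); b=tf(q[:3],[(-.125,0,.064)]); bm=tf(q[:3],[(-.125,0,.051)])
    return np.r_[(proj(T,P)-tp).ravel(),(proj(S,P[[0,1,3]])-sp).ravel(),(proj(T,b)-bar_t).ravel(),(proj(S,bm)-bar_s).ravel()]
f=least_squares(r,[.55,.12,.3,-.04],loss='soft_l1'); q=f.x
print('fixture',np.round(q,4),'res',np.round(f.fun,1)); print('sleeve',tf(q,[(-.125,0,.051)]).round(4))
# white tray: flange top z .046; corners +x+y,+x-y,-x-y,-x+y
ttp=tc([(327,88),(368,210),(203,270)]); tsp=sc([(180,278),(150,186),(248,160),(291,262)])
tabt=tc([(177,147)]);tabs=sc([(190,245)])
def rt(u):
    z=.046
    C=tf(u,[(.045,.06,z),(.045,-.06,z),(-.045,-.06,z),(-.045,.06,z)])
    return np.r_[(proj(T,C[1:])-ttp).ravel(),(proj(S,C)-tsp).ravel(),(proj(T,tf(u,[(.034,.0453,.08)]))-tabt).ravel(),(proj(S,tf(u,[(.034,.0453,.063)]))-tabs).ravel()]
g=least_squares(rt,[q[0],q[1],q[2]],loss='soft_l1');u=g.x
print('tray',u.round(4),'res',np.round(g.fun,1)); print('tabtop',tf(u,[(.034,.0453,.080)]).round(4))
# bar direction
a,b=[ray(T,tc([x])[0][::-1],.064) for x in [(292,330),(354,368)]]
print('bar dir yaw',np.arctan2(*(a-b)[1::-1]),'len',np.linalg.norm(a-b), 'frame yaw rel fixture', np.arctan2(*(a-b)[1::-1])-q[2]-.68)
E
python3 fit.py
```

```text
fixture [ 0.5325  0.1794  0.3311 -0.045 ] res [-1.7  1.3 -0.1 -0.4  0.1  0.7 -2.4  0.9 -0.8 -2.2 -1.9 -1.   0.1 -1.5
  0.   0.8 -0.8 -0. ]
sleeve [[0.4143 0.1388 0.051 ]]
tray [0.5306 0.1813 0.3282] res [-0.1 -0.3  0.4  0.5 -0.9  0.6 -0.1  0.1 -1.3 -2.5  0.4 -0.5  0.2 -1.8
 -1.1  0.2 -0.5  0.4]
tabtop [[0.5482 0.2351 0.08  ]]
bar dir yaw 1.014403286246252 len 0.04747495768376114 frame yaw rel fixture 0.003281492413487297
```

Run:
```python
import cv2
a=cv2.imread('pics/top0.png')[160:240,270:350]; cv2.imwrite('pics/pan.png',cv2.resize(a,None,fx=6,fy=6,interpolation=cv2.INTER_CUBIC))
```

```text
(no output)
```

View pics/pan.png

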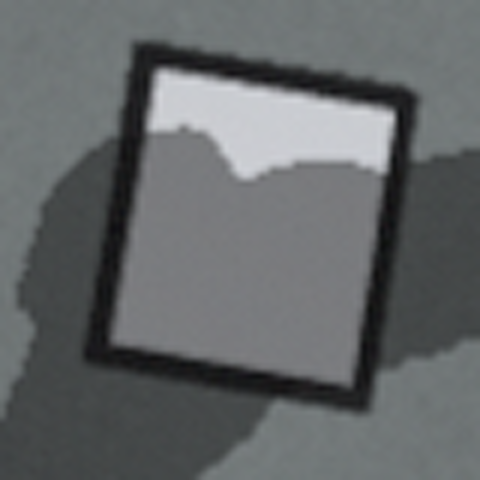

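```bash
cat > geo.py <<'E'
from h import *
def st():
    s=robot.get_state(); R=Ro.from_rotvec(s['ee_rot']).as_matrix(); return s,np.array(s['ee_pos']),R
def show():
    s,p,R=st(); print('t',round(s['t'],2),'p',p.round(4),'yaw',round(np.arctan2(R[1,0],R[0,0]),3),'z',R[:,2].round(3),'F',np.round(s['wrist_force'],1),'M',np.round(s['torque'],2),'w',round(s['width'],3),'q',np.round(s['joint_positions'],2))
def goto(P,yaw):
    s,p,R=st(); x=np.array([np.cos(yaw),np.sin(yaw),0]); z=np.array([0,0,-1.]); G=np.c_[x,np.cross(z,x),z]
    print('tool shift cm',(R.T@(np.array(P)-p)*100).round(2),'rot',Ro.from_matrix(R.T@G).as_rotvec().round(3))
E
python3 - <<'E'
from geo import *
T=pickle.load(open('pics/top0.pkl','rb'));S=pickle.load(open('pics/side0.pkl','rb'))
c=np.array([(137,42),(415,92),(367,410),(87,358)])/6+[269.6,159.6]
W=np.array([ray(T,k[::-1],.013) for k in c]); print(W.round(3),W.mean(0)); 
print('side panel',ray(S,(173,247.5),.013))
print('bar top',ray(T,(np.array((323,350))/4.5+[139.6,159.6])[::-1],.064))
print('bar side',ray(S,(np.array((363,181))/3.5+[179.6,169.6])[::-1],.051))
show(); goto([.414,.139,.20],1.014)
E
```

```text
[[ 0.633 -0.108  0.013]
 [ 0.605 -0.253  0.013]
 [ 0.44  -0.221  0.013]
 [ 0.469 -0.079  0.013]] [ 0.53683858 -0.16526131  0.013     ]
side panel [ 0.53255186 -0.15260974  0.013     ]
bar top [0.41645998 0.13883575 0.064     ]
bar side [0.41203181 0.13888538 0.051     ]
t 0.9 p [ 0.2726 -0.5901  0.2503] yaw 0.433 z [-0. -0. -1.] F [0.4 0.3 0.2] M [-0.02 -0.01 -0.01] w 1.001 q [ 1.07  0.54 -0.    1.54  0.    1.07 -0.07]
tool shift cm [ 43.41 -60.25   5.03] rot [ 0.     0.    -0.581]
```

```bash
python3 -m crank '[[4,-2.8,0,0,0,0,-1],[4,-2.8,0,0,0,0,-1],[4,-2.8,0,0,0,0,-1],[4,-2.8,0,0,0,0,-1],[4,-2.8,0,0,0,0,-1],[4,-2.8,0,0,0,0,-1],[4,-2.8,0,0,0,0,-1],[4,-2.8,0,0,0,0,-1]]'; python3 -m crank '[[2,-4.5,0,0,0,0,-1],[2,-4.5,0,0,0,0,-1],[2,-4.5,0,0,0,0,-1],[1,-4.5,0,0,0,0,-1],[1,-4.5,0,0,0,0,-1],[1,-4.5,0,0,0,0,-1],[0,-4,0,0,0,0,-1],[0,-4,0,0,0,0,-1]]'; python3 -c "
from geo import *
show(); goto([.414,.139,.20],1.014)"
```

```text
t: 1.7
ee_pos: [0.4699, -0.2508, 0.2506]
ee_rot: [3.068, 0.674, 0.001]
wrist_force: [0.7, -0.1, 0.2]
width: 1.0
t: 2.5
ee_pos: [0.4034, 0.1046, 0.2506]
ee_rot: [3.068, 0.675, 0.001]
wrist_force: [0.4, 0.1, 0.6]
width: 1.0
t 2.5 p [0.4034 0.1046 0.2506] yaw 0.433 z [ 0.001  0.    -1.   ] F [0.4 0.1 0.6] M [-0.01 -0.04 -0.02] w 1.0 q [-0.01  0.16 -0.38  2.1   0.08  0.9  -1.57]
tool shift cm [ 2.4  -2.67  5.06] rot [ 0.    -0.001 -0.581]
```

```bash
python3 -m crank '[[1.2,-1.3,1,0,0,0,-1],[1.2,-1.3,1,0,0,0,-1],[0,0,1,0,0,-0.14,-1],[0,0,1,0,0,-0.15,-1],[0,0,1,0,0,-0.15,-1],[0,0,1,0,0,-0.14,-1]]'
python3 - <<'E'
from geo import *
show(); goto([.415,.139,.06],1.014)
p=snap('top','top1');q=snap('side','side1')
a=cv2.resize(p['frame'][200:280,160:260],None,fx=4,fy=4); b=cv2.resize(q['frame'][160:240,240:340],None,fx=4,fy=4)
cv2.imwrite('pics/c1.png',np.hstack([a,b]))
E
```

```text
t: 3.1
ee_pos: [0.4151, 0.1367, 0.1901]
ee_rot: [2.742, 1.532, 0.001]
wrist_force: [-0.5, -0.4, 1.1]
width: 1.001
t 3.1 p [0.4151 0.1367 0.1901] yaw 1.019 z [ 0.001  0.    -1.   ] F [-0.5 -0.4  1.1] M [-0.01 -0.02 -0.05] w 1.001 q [-0.01  0.3  -0.48  2.11  0.2   0.77 -1.16]
tool shift cm [ 0.18 -0.13 13.01] rot [ 0.    -0.     0.005]
```

View pics/c1.png

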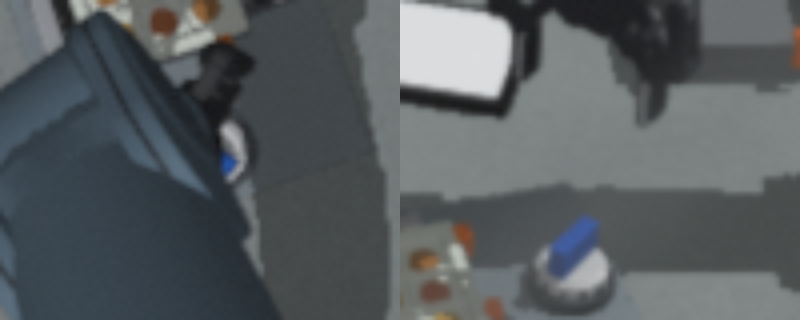

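The pictures show the gripper open above the bar (side px about (383,220)), with the bar still on the near-open setting. Descending.

```bash
python3 -m crank '[[0.2,-0.1,3,0,0,0,-1],[0,0,3,0,0,0,-1],[0,0,3,0,0,0,-1],[0,0,2,0,0,0,-1],[0,0,0,0,0,0,-1]]'
python3 - <<'E'
from geo import *
show(); goto([.415,.139,.06],1.014)
q=snap('side','side2')
cv2.imwrite('pics/c2.png',cv2.resize(q['frame'][150:250,220:340],None,fx=6,fy=6))
E
```

```text
t: 3.7
ee_pos: [0.4139, 0.1384, 0.0788]
ee_rot: [-2.749, -1.519, 0.006]
wrist_force: [0.9, 0.2, 0.5]
width: 0.997
t 3.7 p [0.4139 0.1384 0.0788] yaw 1.01 z [-0.004 -0.002 -1.   ] F [0.9 0.2 0.5] M [-0.   -0.03  0.03] w 0.997 q [-0.11  0.51 -0.37  2.17  0.37  0.52 -1.33]
tool shift cm [0.12 0.06 1.88] rot [-0.002  0.003 -0.004]
```

View pics/c2.png

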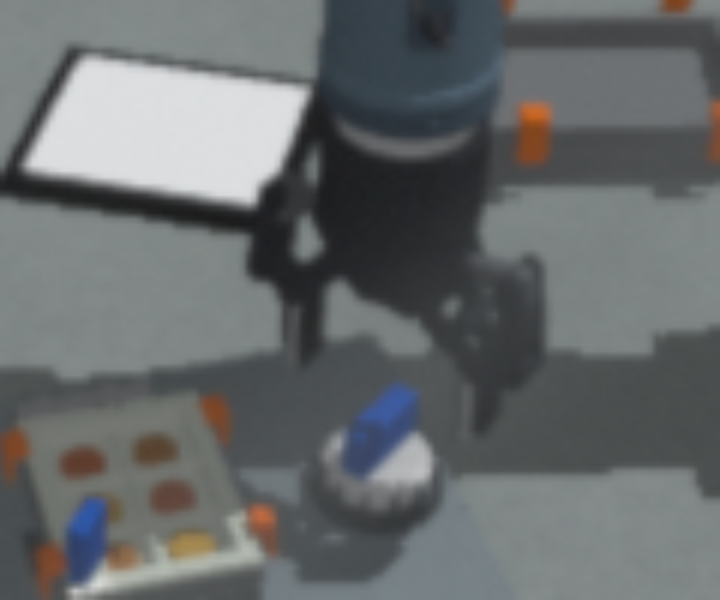

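```bash
python3 -m crank '[[0.1,0,0.9,0,0,0,-1],[0,0,0.9,0,0,0,0],[0,0,0,0,0,0,1],[0,0,0,0,0,0,1],[0,0,0,0,0,0,1],[0,0,0,0,0,0,1],[0,0,0,0,0,0,1],[0,0,0,0,0,0,1]]'
python3 - <<'E'
from geo import *
show(); goto([.415,.139,.06],1.014)
q=snap('side','side3')
cv2.imwrite('pics/c3.png',cv2.resize(q['frame'][150:250,220:340],None,fx=5,fy=5))
E
```

```text
t: 4.55
ee_pos: [0.4157, 0.14, 0.0628]
ee_rot: [-2.747, -1.524, -0.001]
wrist_force: [-2.6, -0.2, 5.7]
width: 0.148
t 4.55 p [0.4157 0.14   0.0628] yaw 1.013 z [ 0.  0. -1.] F [-2.6 -0.2  5.7] M [ 0.01  0.36 -0.05] w 0.148 q [-0.14  0.55 -0.35  2.18  0.4   0.48 -1.35]
tool shift cm [-0.12 -0.01  0.28] rot [ 0.    -0.    -0.001]
```

View pics/c3.png

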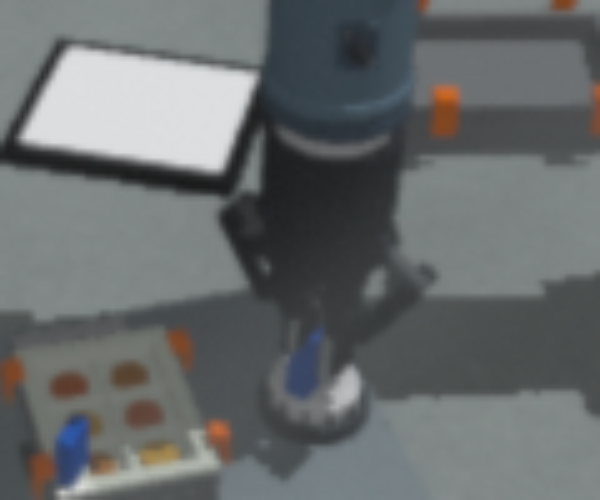

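Gripped on the bar, with light upward contact (6 N); I ease up a little and turn.

```bash
python3 -m crank '[[0,0,-0.15,0,0,0,1],[0,0,0,0,0,0.08,1],[0,0,0,0,0,0.1,1],[0,0,0,0,0,0.1,1]]'; python3 -c "
from geo import *
show()"
```

```text
t: 5.0
ee_pos: [0.4154, 0.1398, 0.063]
ee_rot: [-2.934, -1.12, 0.001]
wrist_force: [2.5, 2.0, -18.9]
width: 0.149
t 5.0 p [0.4154 0.1398 0.063 ] yaw 0.729 z [-0.001  0.001 -1.   ] F [  2.5   2.  -18.9] M [ 0.31 -0.66  0.14] w 0.149 q [-0.19  0.54 -0.28  2.18  0.32  0.46 -1.57]
```

```bash
python3 -m crank '[[0,0,0.1,0,0,0.1,1],[0,0,0,0,0,0.1,1],[0,0,0,0,0,0.1,1],[0,0,0,0,0,0.1,1],[0,0,0,0,0,0.1,1]]'; python3 -c "
from geo import *
show()"
```

```text
t: 5.5
ee_pos: [0.4152, 0.14, 0.0629]
ee_rot: [-3.121, -0.36, 0.001]
wrist_force: [-0.8, 1.4, -1.1]
width: 0.149
t 5.5 p [0.4152 0.14   0.0629] yaw 0.23 z [-0.001  0.    -1.   ] F [-0.8  1.4 -1.1] M [0.12 0.29 0.21] w 0.149 q [-0.3   0.53 -0.15  2.19  0.18  0.44 -1.94]
```

Good; forces are small. 0.78 turned so far, 0.62 to go.

```bash
python3 -m crank '[[0,0,0,0,0,0.1,1],[0,0,0,0,0,0.1,1],[0,0,0,0,0,0.1,1],[0,0,0,0,0,0.1,1],[0,0,0,0,0,0.1,1],[0,0,0,0,0,0.06,1],[0,0,0,0,0,0,1]]'; python3 -c "
from geo import *
show()"
```

```text
t: 6.2
ee_pos: [0.4152, 0.1404, 0.0629]
ee_rot: [-3.099, 0.511, 0.001]
wrist_force: [-1.1, 3.1, 0.2]
width: 0.149
t 6.2 p [0.4152 0.1404 0.0629] yaw -0.327 z [-0.001  0.    -1.   ] F [-1.1  3.1  0.2] M [ 0.55  0.44 -0.05] w 0.149 q [-0.42  0.52 -0.01  2.19  0.01  0.43 -2.34]
```

```bash
python3 -m crank '[[0,0,0,0,0,0.03,1],[0,0,0,0,0,0.03,1],[0,0,0,0,0,0.03,1],[0,0,0,0,0,0,1]]'; python3 -c "
from geo import *
show()"; python3 -m crank '[[0,0,0,0,0,0.03,1],[0,0,0,0,0,0.03,1],[0,0,0,0,0,0,1]]'; python3 -c "
from geo import *
show()"
```

```text
t: 6.6
ee_pos: [0.4153, 0.1404, 0.0629]
ee_rot: [-3.074, 0.646, 0.001]
wrist_force: [-2.8, 4.1, 3.3]
width: 0.149
t 6.6 p [0.4153 0.1404 0.0629] yaw -0.415 z [-0.  0. -1.] F [-2.8  4.1  3.3] M [0.92 0.75 0.99] w 0.149 q [-0.44  0.52  0.01  2.19 -0.02  0.43 -2.4 ]
t: 6.9
ee_pos: [0.4161, 0.1402, 0.0631]
ee_rot: [-3.052, 0.741, -0.002]
wrist_force: [-2.8, 4.4, 3.9]
width: 0.149
t 6.9 p [0.4161 0.1402 0.0631] yaw -0.476 z [ 0.001  0.    -1.   ] F [-2.8  4.4  3.9] M [0.73 0.29 0.94] w 0.149 q [-0.45  0.52  0.03  2.19 -0.03  0.42 -2.44]
```

The moment jumped to 1 N m at yaw −0.415 (1.43 rad turned) and then saturated: the stop. Releasing.

```bash
python3 -m crank '[[0,0,0,0,0,0,-1],[0,0,0,0,0,0,-1],[0,0,0,0,0,0,-1],[0,0,0,0,0,0,-1],[0,0,0,0,0,0,-1],[0,0,-4,0,0,0,-1],[0,0,-4,0,0,0,-1],[0,0,-4,0,0,0,-1]]'
python3 - <<'E'
from geo import *
show(); goto([.60,.139,.175],1.255)
p=snap('top','top4');q=snap('side','side4')
a=cv2.resize(p['frame'][160:270,150:270],None,fx=3.3,fy=3.3); b=cv2.resize(q['frame'][190:290,200:320],None,fx=3.3,fy=3.63)
cv2.imwrite('pics/c4.png',np.hstack([a,b]))
E
```

```text
t: 7.7
ee_pos: [0.4153, 0.1394, 0.184]
ee_rot: [3.052, -0.743, -0.001]
wrist_force: [1.2, 0.0, -0.0]
width: 1.003
t 7.7 p [0.4153 0.1394 0.184 ] yaw -0.478 z [-0.001 -0.    -1.   ] F [ 1.2  0.  -0. ] M [ 0.04 -0.1  -0.01] w 1.003 q [-0.47  0.28  0.05  2.14 -0.02  0.73 -2.45]
tool shift cm [16.42 -8.46  0.88] rot [ 0.000e+00  1.000e-03 -1.733e+00]
```

View pics/c4.png

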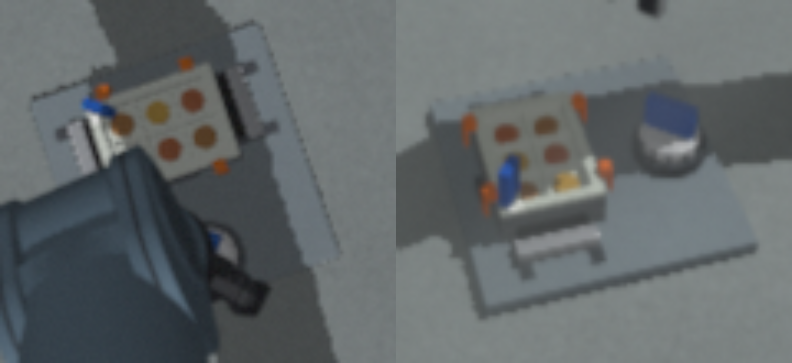

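```bash
python3 -m crank '[[0,0,0,0,0,-0.145,-1],[0,0,0,0,0,-0.145,-1],[0,0,0,0,0,-0.145,-1],[0,0,0,0,0,-0.145,-1],[0,0,0,0,0,-0.145,-1],[0,0,0,0,0,-0.145,-1]]'; python3 -m crank '[[0,0,0,0,0,-0.145,-1],[0,0,0,0,0,-0.145,-1],[0,0,0,0,0,-0.145,-1],[0,0,0,0,0,-0.145,-1],[0,0,0,0,0,-0.145,-1],[0,0,0,0,0,-0.138,-1],[0,0,0,0,0,0,-1]]';python3 - <<'E'
from geo import *
show(); goto([.548,.235,.15],1.255)
p=snap('top','top5');q=snap('side','side5')
a=cv2.resize(p['frame'][160:270,150:270],None,fx=3.3,fy=3.3); b=cv2.resize(q['frame'][190:290,200:320],None,fx=3.3,fy=3.63)
cv2.imwrite('pics/c5.png',np.hstack([a,b]))
E
```

```text
t: 8.4
ee_pos: [0.4152, 0.1395, 0.1822]
ee_rot: [3.079, 0.622, -0.002]
wrist_force: [0.3, 0.0, -0.1]
width: 1.003
t: 9.1
ee_pos: [0.4153, 0.1394, 0.1822]
ee_rot: [-2.541, -1.846, 0.001]
wrist_force: [0.0, -0.8, -0.9]
width: 1.0
t 9.1 p [0.4153 0.1394 0.1822] yaw 1.257 z [-0.001 -0.    -1.   ] F [ 0.  -0.8 -0.9] M [-0.05 -0.01  0.  ] w 1.0 q [-0.18  0.3  -0.29  2.12  0.12  0.74 -0.86]
tool shift cm [13.19  9.67  3.21] rot [-0.001  0.     0.002]
```

View pics/c5.png

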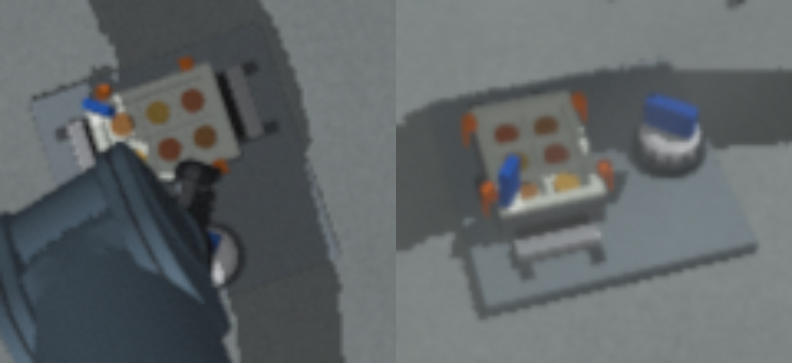

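Run:
```python
from geo import *
T=pickle.load(open('pics/top5.pkl','rb'));S=pickle.load(open('pics/side5.pkl','rb'));T0=pickle.load(open('pics/top0.pkl','rb'))
f=lambda p,r,c:None
for n,p,(r0,r1,c0,c1) in [('Ttab',T,(183,200,172,190)),('T0tab',T0,(183,200,172,190)),('Stab',S,(228,252,228,242)),('Sbar',S,(210,232,270,296))]:
    h=p['frame'][r0:r1,c0:c1].astype(int); m=(h[...,0]-h[...,2]>60)
    ys,xs=np.nonzero(m); ys+=r0; xs+=c0
    print(n,len(ys),'mean',xs.mean(),ys.mean(),'x',xs.min(),xs.max(),'y',ys.min(),ys.max())
# predicted tab mask centroids under pose u
from scipy.optimize import least_squares
u=[.5306,.1813,.3282]
def pts(u,only=None):
    c,s=np.cos(u[2]),np.sin(u[2]); d=np.array([.6,.8]);e=np.array([.8,-.6]); o=[]
    for a in(-.012,.012):
        for b in(-.005,.005):
            for z in(.046,.080):
                q=np.array([.034,.0453])+a*d+b*e; o.append([u[0]+c*q[0]-s*q[1],u[1]+s*q[0]+c*q[1],z])
    return np.array(o)
for n,p in(('T',T),('S',S)):
    h=cv2.convexHull((proj(p,pts(u))*8).astype(np.float32)).astype(int)
    m=np.zeros((384*8,512*8),np.uint8); cv2.fillPoly(m,[h],1); ys,xs=np.nonzero(m); print(n,'pred',xs.mean()/8,ys.mean()/8,'x',xs.min()/8,xs.max()/8,'y',ys.min()/8,ys.max()/8)
sc=lambda a:(a[0]-396)/3.3+200-.4
A,B=[ray(S,(y/3.63+189.6,(x-396)/3.3+199.6),.064) for x,y in((649,97),(698,108))]
print('bar yaw',np.arctan2(*(B-A)[1::-1]),np.linalg.norm(B-A))
```

```text
Ttab 29 mean 178.79310344827587 192.0344827586207 x 175 183 y 190 194
T0tab 29 mean 178.68965517241378 192.24137931034483 x 175 183 y 190 194
Stab 40 mean 234.25 237.2 x 231 236 y 233 242
Sbar 47 mean 283.8936170212766 218.80851063829786 x 276 290 y 216 222
T pred 178.88039699963412 193.0134010245152 x 173.25 184.5 y 189.5 196.5
S pred 233.31321159572605 239.97173322823613 x 229.75 236.875 y 232.0 247.875
bar yaw 2.8939209591908917 0.04377011993964717
```

```bash
cat > bar.py <<'E'
from geo import *
from scipy.ndimage import gaussian_filter
import sys
def barfit(name,box,init=(.415,.139)):
    p=pickle.load(open(name,'rb')); r0,r1,c0,c1=box
    f=cv2.resize(p['frame'][r0:r1,c0:c1],None,fx=4,fy=4,interpolation=cv2.INTER_CUBIC).astype(int)
    obs=(f[...,0]-f[...,2]>45)
    best=[]
    for yaw in np.arange(-1.6,1.6,.04):
      for dx in np.arange(-.008,.0081,.002):
        for dy in np.arange(-.008,.0081,.002):
          c,s=np.cos(yaw),np.sin(yaw)
          P=[[init[0]+dx+c*a-s*b,init[1]+dy+s*a+c*b,z] for a in(-.023,.023) for b in(-.007,.007) for z in(.038,.064)]
          h=cv2.convexHull((((proj(p,P)-[c0,r0])+.5)*4).astype(np.float32)).astype(int)
          m=np.zeros(obs.shape,np.uint8); cv2.fillPoly(m,[h],1); m=m>0
          best.append(((m&obs).sum()/(m|obs).sum(),yaw,dx,dy))
    best.sort(reverse=True); print(name,np.round(best[:6],3).tolist())
barfit('pics/side0.pkl',(205,245,265,305))
barfit('pics/side5.pkl',(205,245,265,305))
E
python3 bar.py
```

```text
pics/side0.pkl [[0.664, 1.08, -0.002, -0.004], [0.663, 1.12, -0.004, -0.008], [0.657, 1.12, -0.002, -0.002], [0.657, 1.12, -0.004, -0.006], [0.656, 1.08, -0.002, -0.006], [0.654, 1.2, -0.004, -0.008]]
pics/side5.pkl [[0.471, -0.88, -0.004, -0.008], [0.47, -0.8, -0.002, -0.008], [0.47, -0.72, -0.002, -0.006], [0.47, -0.84, -0.004, -0.008], [0.468, -0.76, -0.002, -0.008], [0.467, -0.8, -0.002, -0.006]]
```

```bash
sed -i 's/obs=(f.*/obs=(f[...,0]>1.6*np.maximum(f[...,2],15)); print(obs.sum())/' bar.py; echo "barfit('pics/side4.pkl',(205,245,265,305))" >> bar.py; python3 bar.py
python3 - <<'E'
import cv2,numpy as np
cv2.imwrite('pics/c6.png',np.hstack([cv2.resize(cv2.imread(f'pics/side{k}.png')[205:245,262:307],None,fx=8,fy=8,interpolation=cv2.INTER_CUBIC) for k in(0,5)]))
E
```

```text
1441
pics/side0.pkl [[0.707, 1.12, -0.002, -0.002], [0.706, 1.08, -0.002, -0.004], [0.702, 1.12, -0.004, -0.006], [0.697, 1.12, -0.002, -0.004], [0.697, 1.08, -0.002, -0.006], [0.695, 1.16, -0.002, -0.002]]
2002
pics/side5.pkl [[0.757, -0.56, -0.002, -0.004], [0.757, -0.56, -0.002, -0.002], [0.754, -0.6, -0.002, -0.002], [0.754, -0.64, -0.002, -0.002], [0.752, -0.68, -0.002, -0.002], [0.75, -0.52, 0.0, -0.002]]
1711
pics/side4.pkl [[0.662, -0.76, -0.002, 0.0], [0.66, -0.84, -0.002, 0.0], [0.66, -0.8, -0.002, 0.0], [0.659, -0.72, -0.002, 0.0], [0.659, -0.84, -0.002, 0.002], [0.657, -0.8, -0.002, 0.002]]
```

View pics/c6.png

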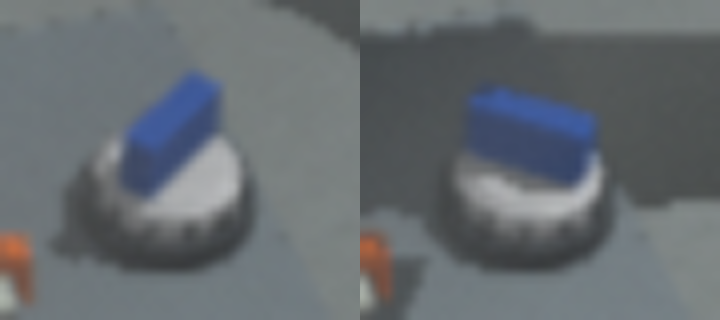

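Run:
```python
from geo import *
for n,off,pts in [('side5',360,[((468,105),(584,132)),((490,88),(597,116))]),('side0',0,[((130,130),(193,75)),((153,143),(220,88))])]:
    p=pickle.load(open(f'pics/{n}.pkl','rb'))
    for e in pts:
        A,B=[ray(p,(204.6+y/8,261.6+(x-off)/8),.064) for x,y in e]; d=B-A
        print(n,np.arctan2(d[1],d[0]),np.linalg.norm(d),A,B)
```

```text
side5 2.855033667058187 0.043002874744341585 [0.43633389 0.13933692 0.064     ] [0.39508458 0.15149182 0.064     ]
side5 2.8124271507829497 0.04037231112741176 [0.42840445 0.12961213 0.064     ] [0.39019963 0.14266262 0.064     ]
side0 -2.206097054800367 0.03874063125699536 [0.42848836 0.15231622 0.064     ] [0.40549891 0.12113415 0.064     ]
side0 -2.2399424376906123 0.03949081130567356 [0.42037591 0.15873935 0.064     ] [0.39587911 0.12776467 0.064     ]
```

The side view gives a bar yaw of about −0.3 against an expected −0.39 at the stop, within click error. I'll check it from the top with the arm aside before peeling.

```bash
python3 -m crank '[[-4,2,0,0,0,0,-1],[-4,2,0,0,0,0,-1],[-4,2,0,0,0,0,-1],[-4,2,0,0,0,0,-1],[-4,2,0,0,0,0,-1],[0,0,0,0,0,0,-1]]';python3 - <<'E'
from geo import *
show(); goto([.548,.235,.15],1.255)
p=snap('top','top7')
cv2.imwrite('pics/c7.png',cv2.resize(p['frame'][160:290,140:270],None,fx=4.5,fy=4.5,interpolation=cv2.INTER_CUBIC))
E
```

```text
t: 9.8
ee_pos: [0.449, -0.0879, 0.1827]
ee_rot: [2.552, 1.828, -0.002]
wrist_force: [-0.5, 0.4, 0.6]
width: 1.004
t 9.8 p [ 0.449  -0.0879  0.1827] yaw 1.243 z [ 0.001 -0.003 -1.   ] F [-0.5  0.4  0.6] M [-0.    0.    0.02] w 1.004 q [ 0.24  0.32 -0.17  2.08  0.08  0.75 -0.31]
tool shift cm [33.76 -1.02  3.19] rot [ 0.001  0.002 -0.012]
```

View pics/c7.png

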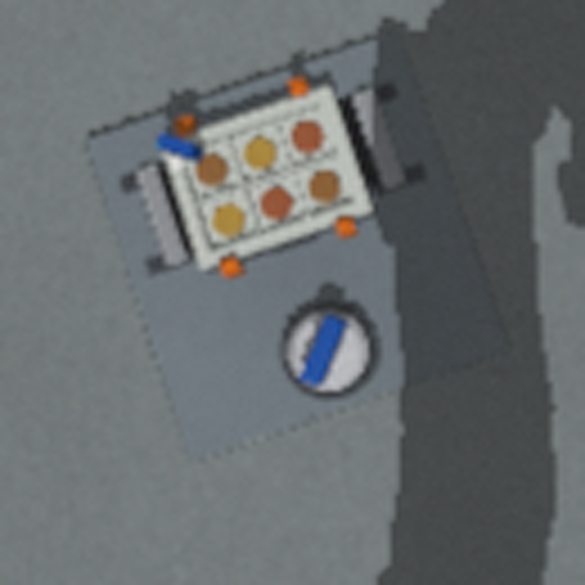

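Run:
```python
from geo import *
for n in('top0','top7'):
    p=pickle.load(open(f'pics/{n}.pkl','rb'))
    f=cv2.resize(p['frame'][226:250,200:225],None,fx=8,fy=8,interpolation=cv2.INTER_CUBIC).astype(int)
    for th in(1.5,1.7,2.0):
        m=(f[...,0]>th*np.maximum(f[...,2],15)); 
        ys,xs=np.nonzero(m); W=np.array([ray(p,(226-.4+y/8,199.6+x/8),.064)[:2] for y,x in zip(ys,xs)])
        C=np.cov(W.T); w,v=np.linalg.eigh(C); d=v[:,1]; r=cv2.minAreaRect((W*1000).astype(np.float32))
        print(n,th,len(ys),np.arctan(d[1]/d[0]),W.mean(0).round(4),np.round(r[1],1),np.round(r[2],1))
```

```text
top0 1.5 5204 0.9801485779095882 [0.4173 0.1399] [48.7 15.2] 55.6
top0 1.7 4827 0.9797324447842447 [0.4173 0.1398] [47.9 14.3] 55.7
top0 2.0 4398 0.9818099576033049 [0.4173 0.1398] [47.  13.2] 56.0
top7 1.5 5378 -0.4027361092817032 [0.4164 0.1392] [16.  48.6] 67.6
top7 1.7 4977 -0.40111569362312205 [0.4164 0.1391] [15.1 47.7] 67.5
top7 2.0 4530 -0.39817615448291865 [0.4166 0.139 ] [14.2 46.4] 67.6
```

Bar yaw −0.40 from the top mask, matching the expected stop (−0.39), with both jaws on the tray. Now to the tab.

```bash
python3 -m crank '[[4.8,-0.2,0,0,0,0,-1],[4.8,-0.2,0,0,0,0,-1],[4.8,-0.2,0,0,0,0,-1],[4.8,-0.2,0,0,0,0,-1],[4.8,-0.2,0,0,0,0,-1],[4.8,0,0,0,0,0,-1],[4.8,0,1.5,0,0,0,-1],[0,0,1.5,0,0,-0.01,-1]]';python3 - <<'E'
from geo import *
show(); goto([.549,.2345,.077],1.255)
q=snap('side','side8');p=snap('top','top8')
a=cv2.resize(p['frame'][160:260,150:270],None,fx=3.3,fy=3.3); b=cv2.resize(q['frame'][170:270,190:310],None,fx=3.3,fy=3.3)
cv2.imwrite('pics/c8.png',np.hstack([a,b]))
E
```

```text
t: 10.65
ee_pos: [0.5423, 0.2516, 0.153]
ee_rot: [-2.521, -1.866, -0.009]
wrist_force: [0.1, -0.3, -0.6]
width: 0.999
t 10.65 p [0.5423 0.2516 0.153 ] yaw 1.275 z [ 0.002  0.007 -1.   ] F [ 0.1 -0.3 -0.6] M [-0.01  0.02 -0.03] w 0.999 q [-0.33  0.58 -0.24  1.75  0.17  0.83 -0.95]
tool shift cm [-1.49  1.14  7.59] rot [-0.    -0.007  0.02 ]
```

View pics/c8.png

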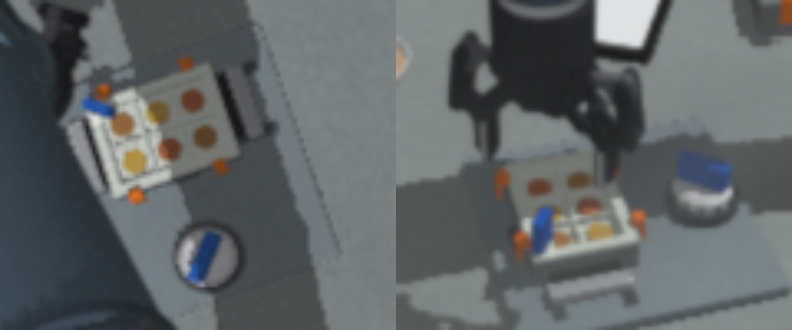

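```bash
python3 -m crank '[[-0.7,0.5,0,0,0,0,-1],[-0.5,0.5,1,0,0,0,-1],[0,0,1,0,0,0,-1],[0,0,1,0,0,0,-1],[0,0,0,0,0,0,-1],[0,0,0,0,0,0,-1]]';python3 - <<'E'
from geo import *
show(); goto([.549,.2345,.077],1.255)
E
```

```text
t: 11.35
ee_pos: [0.5489, 0.2266, 0.1225]
ee_rot: [-2.533, -1.858, 0.001]
wrist_force: [-0.5, 0.0, 0.7]
width: 0.998
t 11.35 p [0.5489 0.2266 0.1225] yaw 1.266 z [-0.001 -0.    -1.   ] F [-0.5  0.   0.7] M [ 0.    0.01 -0.04] w 0.998 q [-0.3   0.62 -0.23  1.77  0.19  0.78 -0.93]
tool shift cm [ 0.76 -0.22  4.55] rot [-0.001  0.     0.011]
```

```bash
python3 -m crank '[[0.4,-0.1,1,0,0,0.01,-1],[0.3,-0.1,1,0,0,0,-1],[0,0,1,0,0,0,-1],[0,0,1,0,0,0,-1],[0,0,0.5,0,0,0,-1],[0,0,0,0,0,0,-1]]';python3 - <<'E'
from geo import *
show(); goto([.549,.2345,.077],1.255)
q=snap('side','side9');p=snap('top','top9')
a=cv2.resize(p['frame'][160:260,150:270],None,fx=3.3,fy=3.3); b=cv2.resize(q['frame'][190:270,190:286],None,fx=4.125,fy=4.125)
cv2.imwrite('pics/c9.png',np.hstack([a,b]))
E
```

```text
t: 11.95
ee_pos: [0.5488, 0.2333, 0.0767]
ee_rot: [-2.542, -1.845, 0.003]
wrist_force: [-0.6, 0.2, 0.4]
width: 1.001
t 11.95 p [0.5488 0.2333 0.0767] yaw 1.256 z [-0.002 -0.001 -1.   ] F [-0.6  0.2  0.4] M [-0.   -0.02 -0.02] w 1.001 q [-0.33  0.69 -0.21  1.78  0.21  0.7  -0.96]
tool shift cm [ 0.12 -0.02 -0.03] rot [-0.001  0.001  0.001]
```

View pics/c9.png

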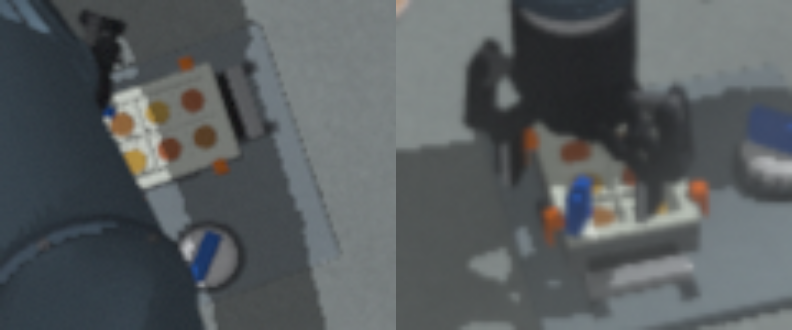

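```bash
python3 -m crank '[[0.1,0,-0.15,0,0,0,-1],[0,0,0,0,0,0,1],[0,0,0,0,0,0,1],[0,0,0,0,0,0,1],[0,0,0,0,0,0,1],[0,0,0,0,0,0,1],[0,0,0,0,0,0,1],[0,0,0,0,0,0,1]]';python3 - <<'E'
from geo import *
show()
q=snap('side','side10')
cv2.imwrite('pics/c10.png',cv2.resize(q['frame'][190:270,190:286],None,fx=6,fy=6))
E
```

```text
t: 12.85
ee_pos: [0.5499, 0.2348, 0.0795]
ee_rot: [2.542, 1.845, 0.001]
wrist_force: [-1.0, -0.0, 2.4]
width: 0.097
t 12.85 p [0.5499 0.2348 0.0795] yaw 1.256 z [ 0.  0. -1.] F [-1.  -0.   2.4] M [-0.02  0.06 -0.04] w 0.097 q [-0.33  0.68 -0.21  1.78  0.2   0.7  -0.96]
```

View pics/c10.png

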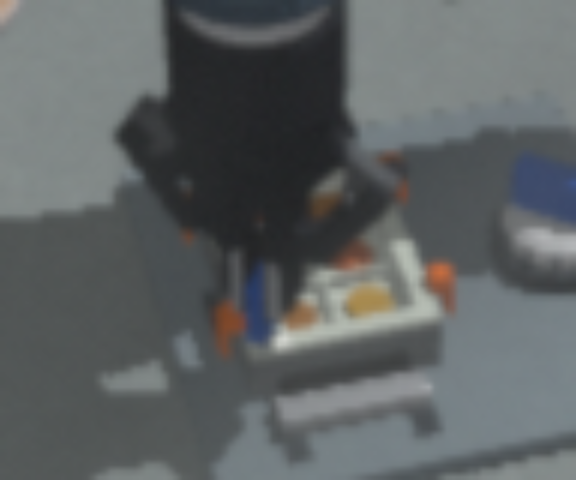

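Tab gripped. Peel by rotating about the far corner.

```bash
python3 -m crank '[[-0.04,0,-0.13,0,0.01,0,1],[-0.04,0,-0.13,0,0.01,0,1],[-0.04,0,-0.13,0,0.01,0,1],[-0.04,0,-0.13,0,0.01,0,1],[0,0,0,0,0,0,1]]'; python3 -c "
from geo import *
show()"
```

```text
t: 13.4
ee_pos: [0.549, 0.2324, 0.0846]
ee_rot: [-2.524, -1.83, -0.05]
wrist_force: [-1.2, -0.4, -0.8]
width: 0.101
t 13.4 p [0.549  0.2324 0.0846] yaw 1.255 z [ 0.012  0.038 -0.999] F [-1.2 -0.4 -0.8] M [-0.12  0.16 -0.07] w 0.101 q [-0.29  0.67 -0.23  1.8   0.19  0.67 -0.93]
```

```bash
python3 -m crank '[[-0.07,0,-0.26,0,0.02,0,1],[-0.08,0,-0.26,0,0.02,0,1],[-0.07,0,-0.26,0,0.02,0,1],[-0.08,0,-0.26,0,0.02,0,1],[-0.07,0,-0.26,0,0.02,0,1],[0,0,0,0,0,0,1],[0,0,0,0,0,0,1]]'
python3 - <<'E'
from geo import *
show()
q=snap('side','side11');p=snap('top','top11')
a=cv2.resize(p['frame'][160:260,150:270],None,fx=3.3,fy=3.3); b=cv2.resize(q['frame'][190:270,190:286],None,fx=4.125,fy=4.125)
cv2.imwrite('pics/c11.png',np.hstack([a,b]))
E
```

```text
t: 14.1
ee_pos: [0.5484, 0.2282, 0.0975]
ee_rot: [-2.473, -1.794, -0.175]
wrist_force: [1.8, -0.8, 0.6]
width: 0.102
t 14.1 p [0.5484 0.2282 0.0975] yaw 1.255 z [ 0.044  0.133 -0.99 ] F [ 1.8 -0.8  0.6] M [-0.34 -0.18 -0.12] w 0.102 q [-0.19  0.63 -0.3   1.85  0.13  0.59 -0.85]
```

View pics/c11.png

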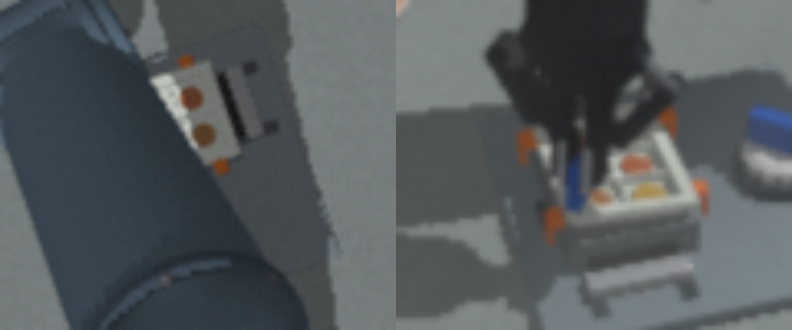

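White tray tilted, tab corner about 2 cm up, lower tray still flat in the jaws. Tilt slightly more, then lift vertically.

```bash
python3 -m crank '[[-0.07,0,-0.26,0,0.02,0,1],[-0.08,0,-0.26,0,0.02,0,1],[-0.07,0,-0.26,0,0.02,0,1],[0.04,0,-0.2,0,0,0,1],[0.04,0,-0.2,0,0,0,1],[0.04,0,-0.2,0,0,0,1],[0,0,0,0,0,0,1]]'; python3 -c "
from geo import *
show()"; python3 -m crank '[[0.06,0,-0.3,0,0,0,1],[0.06,0,-0.3,0,0,0,1],[0.06,0,-0.3,0,0,0,1],[0,0,0,0,0,0,1]]'
python3 - <<'E'
from geo import *
show()
q=snap('side','side12');p=snap('top','top12')
a=cv2.resize(p['frame'][160:260,150:270],None,fx=3.3,fy=3.3); b=cv2.resize(q['frame'][190:270,190:286],None,fx=4.125,fy=4.125)
cv2.imwrite('pics/c12.png',np.hstack([a,b]))
E
```

```text
t: 14.9
ee_pos: [0.5471, 0.2256, 0.1111]
ee_rot: [-2.439, -1.771, -0.246]
wrist_force: [1.6, -0.6, 0.5]
width: 0.101
t 14.9 p [0.5471 0.2256 0.1111] yaw 1.256 z [ 0.062  0.189 -0.98 ] F [ 1.6 -0.6  0.5] M [-0.12 -0.28  0.04] w 0.101 q [-0.12  0.6  -0.36  1.88  0.09  0.55 -0.79]
t: 15.3
ee_pos: [0.5466, 0.2254, 0.1202]
ee_rot: [-2.439, -1.771, -0.245]
wrist_force: [0.2, 0.3, -0.6]
width: 0.099
t 15.3 p [0.5466 0.2254 0.1202] yaw 1.256 z [ 0.062  0.189 -0.98 ] F [ 0.2  0.3 -0.6] M [-0.19  0.1   0.  ] w 0.099 q [-0.11  0.59 -0.36  1.88  0.09  0.57 -0.79]
```

View pics/c12.png

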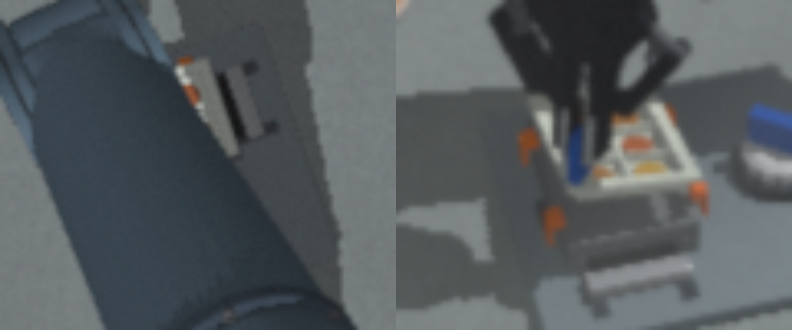

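Tray free (weight reading −0.6 N), lower tray unmoved. Lift, level, and carry.

```bash
python3 -m crank '[[0.2,0,-1,0,0,0,1],[0.3,0,-1.5,0,0,0,1],[0.4,0,-2,0,0,0,1],[0.4,0,-2,0,-0.05,0,1],[0.2,0,-1.2,0,-0.05,0,1],[0,0,0,0,-0.05,0,1],[0,0,0,0,-0.043,0,1],[0,0,0,0,0,0,1]]'
python3 - <<'E'
from geo import *
show(); goto([.5545,-.109,.18],1.256)
S=snap('side','side13');p=snap('top','top13')
a=cv2.resize(p['frame'][150:270,150:270],None,fx=3.2,fy=3.2); b=cv2.resize(S['frame'][130:250,190:310],None,fx=3.2,fy=3.2)
cv2.imwrite('pics/c13.png',np.hstack([a,b]))
E
```

```text
t: 16.2
ee_pos: [0.5467, 0.2272, 0.1991]
ee_rot: [-2.537, -1.846, -0.01]
wrist_force: [-0.1, -0.0, -1.3]
width: 0.096
t 16.2 p [0.5467 0.2272 0.1991] yaw 1.258 z [ 0.003  0.007 -1.   ] F [-0.1 -0.  -1.3] M [ 0.06 -0.02 -0.02] w 0.096 q [-0.25  0.51 -0.3   1.73  0.18  0.92 -0.93]
tool shift cm [-31.76  11.08   1.66] rot [ 0.    -0.008  0.002]
```

View pics/c13.png

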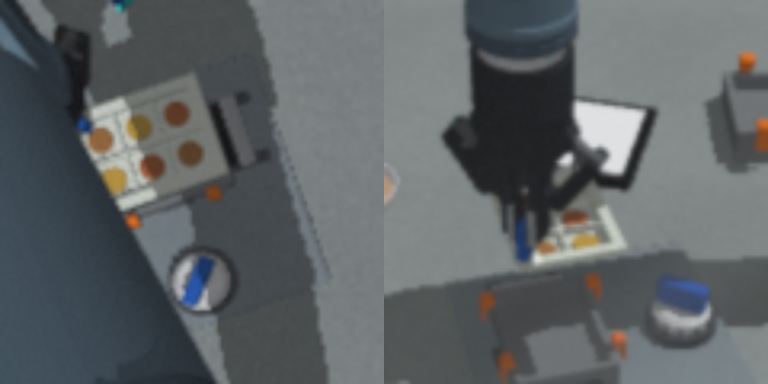

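The white tray is held level above the clamp (side crop (560,225)). The grey tray stays flat in the closed jaws. Carry gently toward the panel.

```bash
python3 -m crank '[[-1.5,0.5,0,0,0,0,1],[-2.5,0.9,0,0,0,0,1],[-2.5,0.9,0,0,0,0,1],[-2.5,0.9,0,0,0,0,1],[-2.5,0.9,0,0,0,0,1],[-2.5,0.9,0,0,0,0,1],[-2.5,0.9,0,0,0,0,1],[-2.5,0.9,0,0,0,0,1]]'; python3 -m crank '[[-2.5,0.9,0,0,0,0,1],[-2.5,0.9,0,0,0,0,1],[-2.5,0.9,0,0,0,0,1],[-2.5,0.8,0,0,0,0,1],[-1.5,0.5,0,0,0,0,1],[-0.8,0.2,0,0,0,0,1],[0,0,0,0,0,0,1],[0,0,0,0,0,0,1]]'
python3 - <<'E'
from geo import *
show(); goto([.5545,-.109,.151],1.256)
S=snap('side','side14');p=snap('top','top14')
a=cv2.resize(p['frame'][140:260,250:370],None,fx=3.2,fy=3.2); b=cv2.resize(S['frame'][80:200,190:310],None,fx=3.2,fy=3.2)
cv2.imwrite('pics/c14.png',np.hstack([a,b]))
S=pickle.load(open('pics/side0.pkl','rb'))
cv2.imwrite('pics/pan2.png',cv2.resize(S['frame'][145:200,210:285],None,fx=8,fy=8,interpolation=cv2.INTER_CUBIC))
E
```

```text
t: 17.1
ee_pos: [0.5518, 0.0203, 0.1969]
ee_rot: [-2.541, -1.84, -0.008]
wrist_force: [0.4, 0.3, -1.2]
width: 0.102
t: 17.9
ee_pos: [0.5543, -0.1052, 0.1961]
ee_rot: [-2.537, -1.844, -0.01]
wrist_force: [0.1, -0.0, -0.8]
width: 0.099
t 17.9 p [ 0.5543 -0.1052  0.1961] yaw 1.257 z [ 0.002  0.008 -1.   ] F [ 0.1 -0.  -0.8] M [ 0.09 -0.    0.02] w 0.099 q [ 0.29  0.47 -0.24  1.81  0.13  0.88 -0.31]
tool shift cm [-0.39  0.14  4.51] rot [-0.    -0.008  0.001]
```

View pics/c14.png

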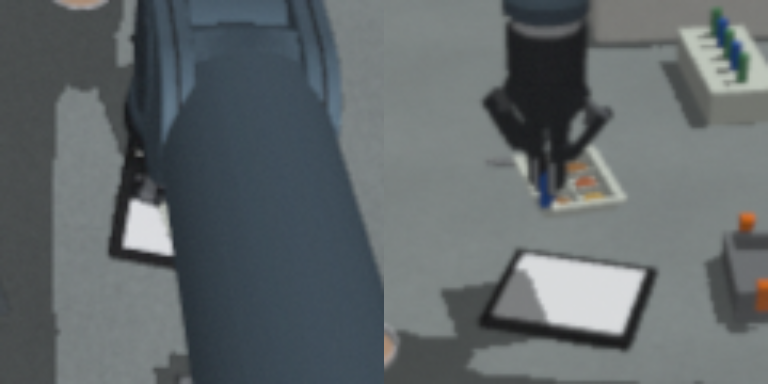

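View pics/pan2.png

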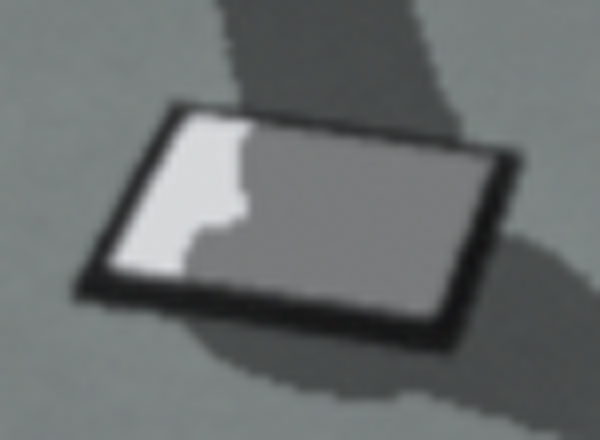

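```bash
python3 -m crank '[[-0.2,0,1,0,-0.008,0,1],[-0.2,0,1.2,0,0,0,1],[0,0,1.2,0,0,0,1],[0,0,0.8,0,0,0,1],[0,0,0.3,0,0,0,1],[0,0,0,0,0,0,1],[0,0,0,0,0,0,1]]'
python3 - <<'E'
from geo import *
S0=pickle.load(open('pics/side0.pkl','rb'))
W=np.array([ray(S0,(144.6+y/8,209.6+x/8),.013) for x,y in [(185,112),(498,155),(440,318),(107,268)]]); print('panel side',W.mean(0).round(4))
show(); goto([.5545,-.109,.151],1.256)
S=snap('side','side15');p=snap('top','top15')
b=cv2.resize(S['frame'][90:190,190:310],None,fx=6,fy=6,interpolation=cv2.INTER_CUBIC)
cv2.imwrite('pics/c15.png',b)
E
```

```text
t: 18.7
ee_pos: [0.5534, -0.1101, 0.1513]
ee_rot: [2.542, 1.845, -0.001]
wrist_force: [-0.6, 0.3, -0.4]
width: 0.098
panel side [ 0.5315 -0.1659  0.013 ]
t 18.7 p [ 0.5534 -0.1101  0.1513] yaw 1.256 z [ 0.    -0.001 -1.   ] F [-0.6  0.3 -0.4] M [ 0.05  0.01 -0.  ] w 0.098 q [ 0.28  0.53 -0.22  1.84  0.16  0.79 -0.33]
tool shift cm [0.14 0.07 0.03] rot [ 0.     0.001 -0.   ]
```

View pics/c15.png

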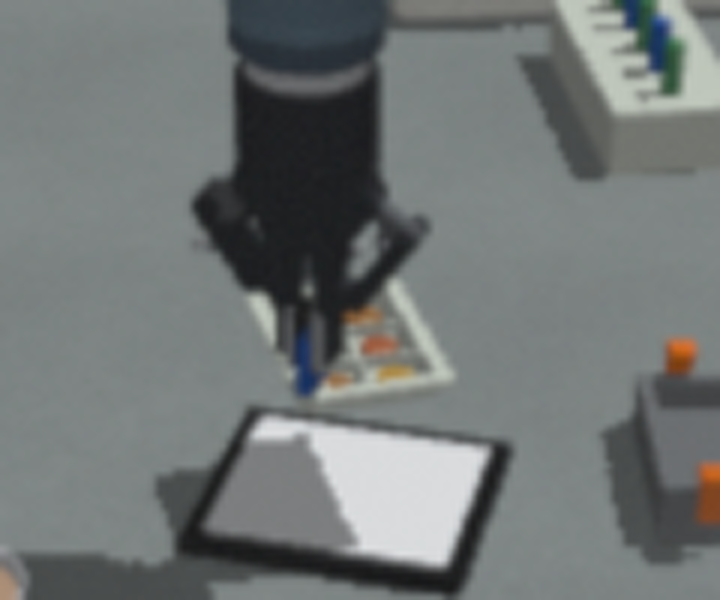

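View pics/top15.png

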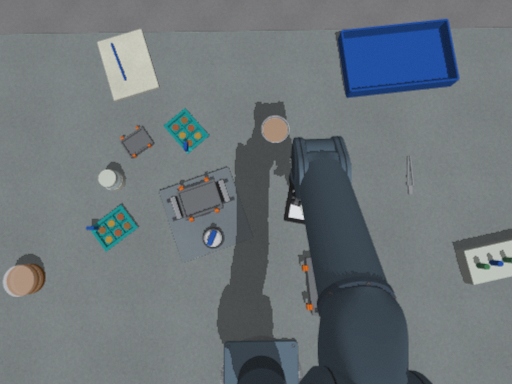

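Run:
```python
from geo import *
S=pickle.load(open('pics/side15.pkl','rb')); s,p,R=st(); yaw=np.arctan2(R[1,0],R[0,0])
c=p[:2]-.0566*np.array([np.cos(yaw),np.sin(yaw)]); ty=yaw-.927
print('tray centre',c, 'panel ~',[.535,-.1655])
for z in(p[2]-.0375,p[2]-.0335):
  for n,(a,b) in {'tab':(.045,.06),'-x+y':(-.045,.06),'-x-y':(-.045,-.06),'+x-y':(.045,-.06)}.items():
    X=[c[0]+np.cos(ty)*a-np.sin(ty)*b,c[1]+np.sin(ty)*a+np.cos(ty)*b,z]; u=proj(S,X)[0]; print(n,((u-[189.6,89.6])*6).round())
```

```text
tray centre [ 0.53599426 -0.16399698] panel ~ [0.535, -0.1655]
tab [292. 410.]
-x+y [450. 386.]
-x-y [389. 282.]
+x-y [241. 302.]
tab [292. 403.]
-x+y [450. 380.]
-x-y [389. 276.]
+x-y [241. 296.]
```

The tray's corners lie within 5 enlarged pixels (under 1 px) of the level prediction. Its centre is about 2 mm from the panel's middle and about 10 cm up. In the top view, the lower tray is flat in the closed jaws and the dish, jar and forceps are in place.

```bash
python3 -m crank '[[0,0,0,0,0,0,1],[0,0,0,0,0,0,1],[0,0,0,0,0,0,1]]'; python3 -c "
from geo import *
show(); print(robot.close_job())"
```

```text
t: 19.1
ee_pos: [0.5532, -0.1102, 0.1512]
ee_rot: [2.542, 1.845, -0.001]
wrist_force: [1.1, 0.5, -0.5]
width: 0.098
t 19.1 p [ 0.5532 -0.1102  0.1512] yaw 1.256 z [-0.    -0.001 -1.   ] F [ 1.1  0.5 -0.5] M [ 0.01 -0.05  0.01] w 0.098 q [ 0.28  0.53 -0.22  1.84  0.16  0.79 -0.33]
the job is handed in; nothing more can be done
None
```

I turned the sleeve clockwise to its stop, peeled the white tray off tab corner first, and handed the job in at 19.1 s with the tray held level over the light panel.

- **Sleeve:** the turning moment jumped to about 1 N m at the stop. The top view then gave a bar yaw of −0.40, against about −0.39 expected at the stop, with both jaws on the lower tray. Rougher readings of the bar from the side camera disagreed: two of them gave about −0.3, and a mask fit gave about −0.6 to −0.8. I relied on the top view.
- **Peel:** I tilted the tray about its far corner, raising the tab corner about 2 cm by the arm's pose, and then lifted it off. That the far corner stayed resting follows from how I moved; I did not measure it. The last pictures show the grey tray flat in the closed clamp.
- **Final pose:** the tray is level, its middle is about 2 mm from my estimate of the panel's middle, and its flange is about 10 cm above the panel. The two camera estimates of the panel's middle differ by 5 mm.
- **Other things:** the dish, jar and forceps look unmoved in the last top view.

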